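# Clamp a pressure sensor to the set force

## Robot

A 6-joint arm with a two-finger parallel gripper is mounted at the origin on the work surface. World frame = base frame: x ahead of the robot, y to its left, z up, the work surface at z = 0. Lengths are in m, angles in rad, forces in N, time in s.
With the tool pointing down it reaches from about 0.275 to 0.825 m from the base axis. Payload 4.9 kg.
Tool frame: the origin (TCP) lies midway between the tips of the shut fingers; the grasp point (between the pads) lies 19 mm behind it (grip_point_offset is the distance from the TCP to the grasp point, in m); z points along the fingers, y is the line along which they close (so a half turn about z gives the same grasp; the last joint's range is limited). The gripper opens to 85 mm and grips with 20 to 120 N. Pads are 22 mm wide; open, the fingers measure 114 mm over their backs; the gripper's body (76 mm by 85 mm) begins 54 mm behind the grasp point. The pads swing forward as they close: fully open they stand 13 mm farther back than shut.
Start: joints at [-1.456, 0.326, -0.193, 1.052, 0, 1.437], TCP at [0.135, -0.533, 0.231] pointing down, gripper open.
Joint ranges: [-2.65, 2.65], [-0.97, 1.79], [-1.3, 1.35], [-1.93, 2.1], [-1.47, 1.37], [-3.14, 3.14]. Speed limits (rad/s): [2.57, 2.57, 3.14, 3.14, 3.14, 3.14].

## Interface

Orientations are given as a rotation vector (axis times angle).
In Python, from cell import * gives the robot as it stands. Calls block until the motion is done:
- movep(position, orientation): joint-space move of the TCP to a pose.
- move_l(position, velocity=0.15, rot=None, until_force=None): straight line of the TCP; rot=None keeps the orientation; velocity is the mean speed in m/s. With until_force (N) it stops when the force on the tool has changed by that much, and returns True; else False.
- set_joints(angles): joint-space move.
- let_go() and grab(newtons=None): open the fingers fully, or close them until they stop; newtons is the grip in N (None keeps the last).
- sleep(seconds).
- ik(position, orientation): joint angles nearest the present ones, or None.
- get_state(): the state.
- grab_frame(name): name is "scene" or "top"; returns a dict with "img" (384x512x3 uint8, red, green, blue), "fx", "fy", "cx", "cy" (pixels), "cam_to_world" (4x4, takes a point from camera to world coordinates). Camera axes: x right, y down, z forward; pixel columns grow to the right and rows downward; lengths in m; the calibration is good to about 2 mm. A picture is of the moment at which its call begins. There is no depth.
A pose or a line that the arm cannot do raises MotionError and nothing moves.
- sign_off(): hands the job in; it is judged then, once.
Trained networks look in the newest picture that a camera, given by its name, has taken for a name from the list of things; names that differ only in an ending like _2 or _b are one class to them, and where a whole thing is asked for, a point or a joint stands for the part that bears it (a point fixed in the world has none). Each returns a list of dicts, best first, with "score" (0 to 1); they miss things now and then, are a little off and sometimes report something else, mostly with a low value. They report only what shows in the picture. A call takes as long as a camera call. They do not tell look-alikes from the thing itself.
- spot_in(camera, name): "centre" ([column, row] in pixels, amid what is visible of it).
- silhouettes(camera, name): "mask" (384x512 bool, what is visible of it) and "centre" ([column, row] in pixels, amid what is visible of it).
- tip_of(camera, name): "centre" ([column, row] in pixels: a listed point, or the origin of a listed thing).
The state is a dict: "clock": time; "q": joint angles; "joint_velocities": joint speeds; "tau": joint torques, N m; "position": TCP position; "eef_rot": TCP orientation; "contact_force": force on the tool from outside, world axes, zero at the start; "wrist_torque": the same for the moment, N m; "finger_gap": opening from 0.0 (shut) to 1.0 (fully open); "grasp_force": force on a finger pad.
Only numpy, scipy, OpenCV 4.12 (cv2) and the standard library are available. Lean on these libraries where they do the work, as an engineer would, in place of code of your own. Each camera call takes 0.05 s, during which the arm holds its last target. There are 200 camera calls.

## Task

Slide the pressure sensor by its stem along the channel of the blue clamp stand until its block rests gently and fully home against the back stop under the screw. Then turn the crank clockwise until the indicator tab in the side of the cartridge under the head has popped fully out, stop there without over-tightening, and let go. Leave the other things on the bench alone.

Things in the scene. Friction and masses are not known exactly. Their poses are not given: they have to be found in the camera images.
- stand: Blue C-shaped screw clamp fixed to the bench. Origin on the bench exactly under the vertical screw axis; x runs along the channel from its open mouth to the back stop and column, y left, z up. Deck 195 x 110 mm, x = -120 to +75 mm, top at z = 10 mm. Head overhangs the channel from a column at x = +36 to +70 mm: 44 mm wide, x = -28 to +70 mm, z = 115 to 149 mm; the ram hangs from it on the axis.
- stop: Steel back stop of the channel, part of the stand, with the stand's origin and axes; the block meets its face at x = +20 mm, so it is home with its centre on the screw axis (x = y = 0). The channel: two steel rails 12 mm high, 44 mm apart inside, x = -30 to +30 mm, with flared lead-ins widening to about 65 mm at x = -52 mm.
- sensor_mid (a point): Centre of the block of the pressure sensor: a loose 40 mm aluminium cube with a round steel stem, 0.25 to 0.46 kg. It stands on the deck before the channel, somewhat off-line and askew, this point 30 mm above the bench. Its x axis points away from the stem (towards the stop once in the channel), z up. 2 mm of play on either side in the channel.
- stem_grip (a point): Where to hold the sensor: a point on the axis of its stem, 85 mm behind the block's centre (-x) and 36 mm above the bench. The stem is a level rod of 12 mm diameter from 20 to 97 mm behind the block's centre. Same axes as sensor_mid.
- knob_mid (a point): Centre (half-way up) of the black upright crank knob, 22 mm diameter, 170 to 206 mm above the bench, free to spin on its pin, 45 mm from the screw axis at the end of a steel crank arm whose top is 166 mm above the bench. It travels round the screw axis in a level circle at constant height, full circles allowed.
- crank (a joint): Turn of the crank, rad, growing clockwise seen from above (tightening); lowers the ram 2.5 mm per rad. Takes about 4 N at the knob running free, 6 N at the set force, and stays where left. The angle where the foot meets the block differs each time (the foot's height on the ram was set by an earlier user): from the start it takes 3 to 7 rad to pop the tab.
- foot: Round steel pressure foot, 30 mm diameter, under the cartridge at the ram's end; at the start its underside is 3 to 13 mm above the level of the block's top. Its origin is an internal point, no gauge of that gap. Preloaded by a spring: it yields at 30 N, rises 4 mm towards the cartridge (at 40 N), then is solid and the force shoots up (past 100 N within about 0.4 rad of crank).
- tab (a joint): How far the steel indicator tab (16 mm wide, 6 mm thick) has come out of the left (+y) side of the dark round cartridge (30 mm diameter) at the ram's end, just under the head, m: 0 = in, until the foot begins to yield at the set force; then it comes out 3.75 mm per mm of foot travel (9 mm per rad of crank) to fully out at 0.015.
- tab_tip (a point): Outer end of that tab; 26 mm from the screw axis along the stand's y when in (4 mm beyond the head's side, seen from above), 41 mm when out. It goes down with the ram, 70 to 90 mm above the bench.
- weight: Bystander: steel disc weight 64 mm diameter with a neck, 40 mm tall, origin under its centre.
- adaptor: Bystander: brass adaptor 28 mm diameter, 42 mm tall, origin under its centre.
- spanner: Bystander: spanner 150 mm long lying along its x, origin under its middle.
Not all that is in view belongs to the job. What is meant by the stand is not red, and is the larger of those in its own colour.

How it is judged:
By the outcome, as a careful person would: the job done as asked, in the order asked, and still so for the second after the job is handed in, with the robot touching nothing.
It also fails if it takes over 72 s, if anything falls off the work surface, if the arm or the gripper's body presses on something with over 40 N, if the wrist force passes 120 N, or if a joint passes its speed limit or range.

## Working session

There is one attempt and no reset: what is moved stays moved. The work goes in short steps, each a Python script; the robot and the scene stay as the last script left them, time stands still between calls to the robot, and variables do not carry over. Pictures are saved under pics/ and viewed, at most 10 in all, crops included, and the job is handed in when it is done.

```bash
ls; mkdir -p pics; python3 - <<'E'
from cell import *
import cv2
for c in ("scene","top"):
    f=grab_frame(c); cv2.imwrite(f"pics/{c}0.png",f["img"][...,::-1])
    print(c,f["fx"],f["fy"],f["cx"],f["cy"],f["cam_to_world"].tolist() if hasattr(f["cam_to_world"],'tolist') else f["cam_to_world"])
    for n in ("stand","stop","sensor_mid","stem_grip","knob_mid","tab_tip","foot","weight","adaptor","spanner"):
        print(n,[([round(x) for x in d["centre"]],round(d["score"],2)) for d in tip_of(c,n)[:4]])
print(get_state()["clock"])
a=cv2.imread("pics/scene0.png");b=cv2.imread("pics/top0.png")
E
```

```text
pics
scene 382.77677165881107 382.77677165881107 260.5521799778975 193.11891972513934 [[-0.31861840431872474, 0.5926318864425837, -0.7397768309435584, 1.2500999395892425], [0.9477572776852093, 0.21189332193138716, -0.2384478196914422, 0.19942189185735257], [0.015441988994644397, -0.7771027392130245, -0.6291842954838456, 0.6417035507185388], [0.0, 0.0, 0.0, 1.0]]
stand [([309, 319], 0.59), ([231, 170], 0.59)]
stop []
sensor_mid [([306, 177], 0.17)]
stem_grip [([253, 213], 0.68)]
knob_mid [([324, 288], 0.69), ([306, 178], 0.56), ([217, 121], 0.46)]
tab_tip [([239, 153], 0.4)]
foot []
weight [([374, 220], 0.61)]
adaptor [([253, 213], 0.44)]
spanner [([213, 231], 0.77)]
top 353.3607031788038 353.3607031788038 258.6081090307277 190.05692497933236 [[0.006632821232521608, -0.9868841126332188, 0.16129399838382705, 0.5164851848389481], [-0.9999064585701126, -0.004616082935536575, 0.012875010217795878, 0.016021752826958984], [-0.011961596560389105, -0.16136430835372742, -0.9868224157350957, 0.9572926934424114], [0.0, 0.0, 0.0, 1.0]]
stand [([227, 213], 0.92), ([333, 279], 0.78), ([216, 137], 0.67)]
stop [([335, 280], 0.39)]
sensor_mid [([230, 244], 0.96)]
stem_grip [([227, 280], 0.86)]
knob_mid [([226, 186], 0.65), ([198, 108], 0.58), ([348, 264], 0.56)]
tab_tip [([330, 281], 0.35)]
foot []
weight [([173, 247], 0.92)]
adaptor [([281, 220], 0.53)]
spanner [([307, 192], 0.8)]
1.1
```

View pics/scene0.png

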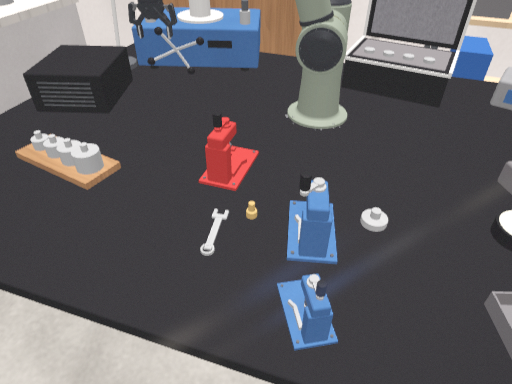

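View pics/top0.png

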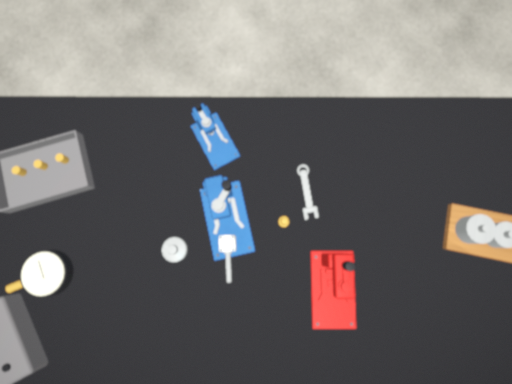

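Scene and top pictures show three possible stands. In the top picture they are the large blue at (227,213), the small blue at (216,137) and the red at (333,279). The large blue one matches, with the sensor block at (228,243) and its stem end at (229,281). The knob candidates are (226,186), (198,108) and (348,264), and the first belongs to the chosen stand. I'll check this in a close crop.

```bash
cat > h.py <<'E'
from cell import *
import cv2, numpy as np
def to_px(f,P):
    P=np.atleast_2d(P); T=np.linalg.inv(np.array(f["cam_to_world"]))
    c=P@T[:3,:3].T+T[:3,3]
    return np.c_[f["fx"]*c[:,0]/c[:,2]+f["cx"], f["fy"]*c[:,1]/c[:,2]+f["cy"]]
def at_z(f,uv,z):
    T=np.array(f["cam_to_world"]); d=T[:3,:3]@[(uv[0]-f["cx"])/f["fx"],(uv[1]-f["cy"])/f["fy"],1]
    return T[:3,3]+d*(z-T[2,3])/d[2]
def crop(f,c0,r0,w,h,k,name):
    cv2.imwrite(f"pics/{name}.png",cv2.resize(f["img"][r0:r0+h,c0:c0+w,::-1].copy(),None,fx=k,fy=k,interpolation=cv2.INTER_CUBIC))
E
python3 - <<'E'
from h import *
f=grab_frame("top"); g=grab_frame("scene")
a=f["img"][168:293,180:280,::-1]; b=g["img"][165:265,275:375,::-1]
a=cv2.resize(a.copy(),(400,500),interpolation=2); b=cv2.resize(b.copy(),(400,400),interpolation=2)
o=np.zeros((500,800,3),np.uint8); o[:,:400]=a;o[:400,400:]=b
cv2.imwrite("pics/c1.png",o)
for cam,ff in(("top",f),("scene",g)):
  for n in("stand","sensor_mid","stem_grip","knob_mid"):
    print(cam,n,[(np.round(d["centre"],1).tolist(),round(d["score"],2)) for d in tip_of(cam,n)[:3]])
for n,z,uv in(("stand",0,(227,213)),("mid",.03,(229.5,244)),("stem",.036,(227.5,280)),("knob",.188,(226,186))): print(n,at_z(f,uv,z))
E
```

```text
top stand [([224.3, 212.5], 0.93), ([213.7, 134.4], 0.88), ([330.8, 277.5], 0.56)]
top sensor_mid [([227.5, 243.5], 0.81)]
top stem_grip [([230.2, 277.6], 0.68)]
top knob_mid [([225.3, 187.7], 0.54), ([198.2, 107.6], 0.5), ([347.4, 263.5], 0.46)]
scene stand [([305.4, 321.6], 0.95), ([230.7, 168.9], 0.92), ([311.9, 241.3], 0.75)]
scene sensor_mid []
scene stem_grip []
scene knob_mid [([323.6, 289.2], 0.74), ([306.0, 178.5], 0.57), ([216.0, 119.9], 0.51)]
stand [0.60933279 0.11405141 0.        ]
mid [0.525747   0.10277748 0.03      ]
stem [0.43529885 0.10549759 0.036     ]
knob [0.65098299 0.09827795 0.188     ]
```

View pics/c1.png

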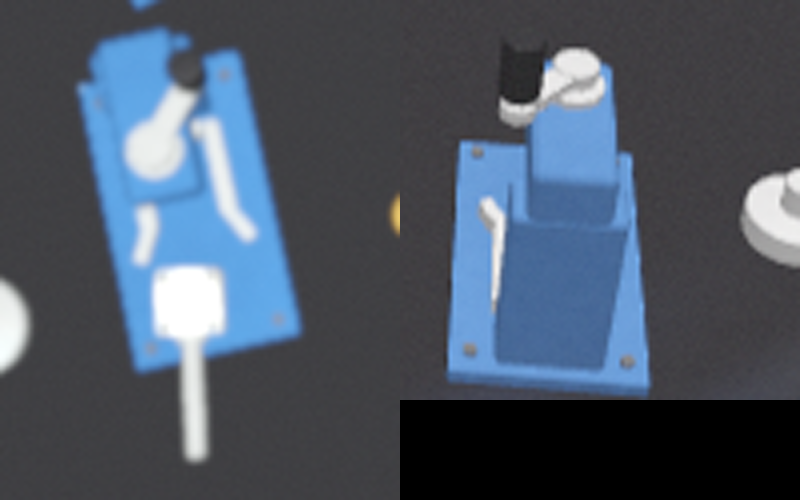

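The crop confirms it: large blue stand with the block before its mouth. In crop pixels, the deck corners are (135,372), (302,333) and (240,48), the block's top centre is (189,302), the stem end is (196,458), the knob top is (187,70) and the screw is at (154,150). I'll fit poses from these.

```bash
cat >> h.py <<'E'
def SP(s,p):  # stand pose (x,y,th): stand->world
    p=np.atleast_2d(p); c,n=np.cos(s[2]),np.sin(s[2])
    return np.c_[s[0]+c*p[:,0]-n*p[:,1], s[1]+n*p[:,0]+c*p[:,1], p[:,2]]
E
python3 - <<'E'
from h import *
from scipy.optimize import least_squares as LS
f=grab_frame("top"); g=grab_frame("scene")
T=lambda u,v:(u/4+180-.375,v/4+168-.375); S=lambda u,v:((u-400)/4+275-.375,v/4+165-.375)
D=lambda x,y:(x,y,.01)
tp=[(D(-.12,.055),T(135,370)),(D(-.12,-.055),T(301,332)),(D(.075,-.055),T(241,48)),((-.028,.022,.149),T(128,200)),((-.028,-.022,.149),T(202,187)),((-.052,-.036,.022),T(250,240)),((-.052,.036,.022),T(139,262))][:5]
sc=[(D(.075,-.055),S(449,378)),(D(.075,.055),S(648,386)),(D(-.12,-.055),S(461,142)),(D(-.12,.055),S(630,154))]
def res(s): return np.r_[(to_px(f,SP(s,[a for a,_ in tp]))-[b for _,b in tp]).ravel(),(to_px(g,SP(s,[a for a,_ in sc]))-[b for _,b in sc]).ravel()]
r=LS(res,[.6,.11,.2],loss="soft_l1"); print(r.x, np.round(res(r.x).reshape(-1,2),1).tolist())
# axis check: crank hub top ~ z .168
print("hub",at_z(f,T(154,150),.168))
m=at_z(f,T(189,302),.05); e=at_z(f,T(195.5,460),.042); k=at_z(f,T(187,69),.206)
b=at_z(f,T(191,342),.042)
print("block",m,"stemend",e,"base",b,"yaw",np.arctan2((b-e)[1],(b-e)[0]),np.arctan2((m-e)[1],(m-e)[0]),"len",np.hypot(*(m-e)[:2]),"knob",k)
# block sides check by bright mask
s=r.x; c=np.cos(s[2]);n=np.sin(s[2])
for P in (m,e,k): d=P[:2]-s[:2]; print("in stand",c*d[0]+n*d[1],-n*d[0]+c*d[1])
E
```

```text
[0.61416444 0.11925219 0.22931716] [[0.3, -0.4], [-0.5, -0.3], [-1.1, 0.1], [-0.2, 0.9], [0.0, -0.1], [-1.0, -1.6], [0.2, 0.6], [-0.7, 0.0], [0.2, 0.2]]
hub [0.6107002  0.11722207 0.168     ]
block [0.52770264 0.10763038 0.05      ] stemend [0.42941401 0.10225849 0.042     ] base [0.50256311 0.10662636 0.042     ] yaw 0.059641114733523425 0.05459993920967289 len 0.09843531626436802 knob [0.65030876 0.09559476 0.206     ]
in stand -0.08684017465364667 0.008336287195819607
in stand -0.18377688548681684 0.025447265569732196
in stand 0.029820494594120343 -0.03125418139955199
```

```bash
cat >> h.py <<'E'
from scipy.spatial.transform import Rotation as R
S0=np.array([.6132,.1187,.2293])
def down(yaw): # tool x along yaw, z down
    c,s=np.cos(yaw),np.sin(yaw)
    return R.from_matrix(np.array([[c,s,0],[s,-c,0],[0,0,-1.]])).as_rotvec()
def st():
    s=get_state(); print(round(s["clock"],2),"p",np.round(s["position"],4),"F",np.round(s["contact_force"],1),"gap",round(s["finger_gap"],3),"grip",np.round(s["grasp_force"],1)); return s
E
python3 - <<'E'
from h import *
print(get_state()["eef_rot"])
b=np.array([.528,.1072]); yaw=.057
u=np.array([np.cos(yaw),np.sin(yaw)]); p=b-.085*u
for w in(yaw,yaw+np.pi): print(w, ik([*p,.12],down(w)))
q=ik([*p,.12],down(yaw)); w=yaw
q2=ik([*p,.12],down(yaw+np.pi))
if q is None or (q2 is not None and abs(q2[5])<abs(q[5])): w=yaw+np.pi
print(w)
movep([*p,.12],down(w)); move_l([*p,.017],.1); st()
grab(40); st()
f=grab_frame("top"); crop(f,180,168,100,125,4,"c2")
E
```

```text
[-3.11730267e+00 -3.89749526e-01  1.04293348e-06]
0.057 [ 0.06446032  0.26901488 -0.59263373  0.70914772  0.         -3.13413233]
3.198592653589793 [ 0.06446032  0.26901488 -0.59263373  0.70914772  0.          0.00746032]
3.198592653589793
5.42 p [0.4436 0.1024 0.0174] F [-0.1  0.5 -0.4] gap 1.004 grip 0.0
6.09 p [0.4431 0.1024 0.017 ] F [0.2 0.3 0.3] gap 0.12 grip 38.9
```

View pics/c2.png

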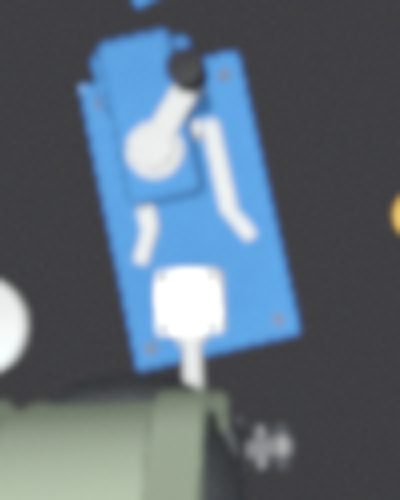

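The stem is held and the block's top is still at crop pixel (189,302). Now I'll align it with the channel and check.

```bash
python3 - <<'E'
from h import *
w=S0[2]+np.pi
p=SP(S0,[-.174,0,.017])[0]
move_l(p,.04,rot=down(w)); st()
f=grab_frame("top"); 
im=f["img"][230:270,205:260].astype(int); m=(im.min(2)>200)
ys,xs=np.nonzero(m); print(len(xs))
# block top corners overlay
o=cv2.resize(f["img"][168:293,180:280,::-1].copy(),None,fx=4,fy=4,interpolation=2)
def dr(P,col):
    q=((to_px(f,SP(S0,P))-[180,168]+.375)*4).astype(int); cv2.polylines(o,[q.reshape(-1,1,2)],False,col,1)
h=.02
dr([(-.089+a*h,b*h,.05) for a,b in((1,1),(1,-1),(-1,-1),(-1,1),(1,1))],(0,0,255))
dr([(-.12,0,.01),(0.0,0,.01)],(0,255,255))
for s in(1,-1): dr([(-.052,s*.0325,.022),(-.03,s*.022,.022),(.03,s*.022,.022)],(0,255,0))
dr([(-.12,-.055,.01),(-.12,.055,.01),(.075,.055,.01),(.075,-.055,.01),(-.12,-.055,.01)],(255,255,0))
cv2.imwrite("pics/c3.png",o)
E
```

```text
6.88 p [0.4439 0.0793 0.017 ] F [0.4 1.6 1. ] gap 0.119 grip 39.1
331
```

View pics/c3.png

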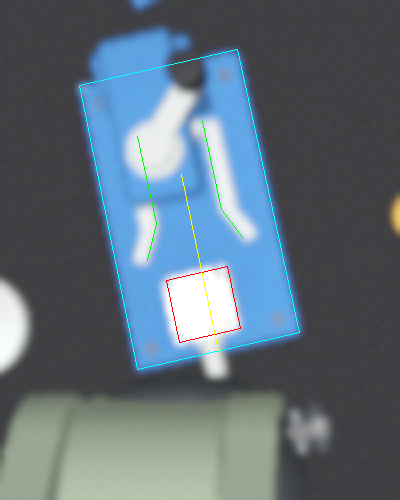

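The overlay fits: the deck outline and rails coincide, and the block (crop ~(202,305)) is on the axis. Sliding in.

```bash
python3 - <<'E'
from h import *
c,n=np.cos(S0[2]),np.sin(S0[2])
def sf(s): d=np.array(s["position"])[:2]-S0[:2]; F=s["contact_force"]; print("  stand xy",np.round([c*d[0]+n*d[1],-n*d[0]+c*d[1]],4),"F",round(c*F[0]+n*F[1],1),round(-n*F[0]+c*F[1],1))
for x,v,u in((-.14,.04,8),(-.12,.04,8),(-.095,.03,8),(-.075,.01,5)):
    r=move_l(SP(S0,[x,0,.017])[0],v,until_force=u); s=st(); sf(s); print(x,r)
    if r: break
E
```

```text
7.92 p [0.4777 0.0869 0.0171] F [-0.2 -0.9  1.7] gap 0.122 grip 39.0
  stand xy [-1.392e-01 -1.000e-04] F -0.4 -0.8
-0.14 False
8.57 p [0.4978 0.0917 0.0172] F [ 1.6  0.5 -0.6] gap 0.121 grip 38.9
  stand xy [-1.185e-01 -1.000e-04] F 1.6 0.1
-0.12 False
9.56 p [0.5213 0.0972 0.0171] F [-0.3 -0.5  0.7] gap 0.121 grip 39.1
  stand xy [-0.0944 -0.    ] F -0.4 -0.4
-0.095 False
10.63 p [0.5297 0.0992 0.0167] F [1.  0.6 1.6] gap 0.124 grip 39.1
  stand xy [-0.0857  0.    ] F 1.1 0.4
-0.075 True
```

```bash
python3 - <<'E'
from h import *
for _ in range(2):
    x0=np.array(get_state()["position"])
    p=x0+.006*np.array([np.cos(S0[2]),np.sin(S0[2]),0]); p[2]=.017
    r=move_l(p,.006,until_force=6); s=st(); print(r,1000*np.hypot(*(np.array(s["position"])-x0)[:2]))
let_go(); st()
# back off along stem & up
p=np.array(get_state()["position"]);move_l([p[0],p[1],.13],.15)
movep([.42,-.05,.25],down(S0[2]+np.pi))
f=grab_frame("top"); 
o=cv2.resize(f["img"][168:268,180:280,::-1].copy(),None,fx=5,fy=5,interpolation=2)
def dr(P,col):
    q=((to_px(f,SP(S0,P))-[180,168]+.4)*5).astype(int); cv2.polylines(o,[q.reshape(-1,1,2)],False,col,1)
dr([(-.097,-.006,.036),(-.097,.006,.036),(-.02,.006,.036),(-.02,-.006,.036),(-.097,-.006,.036)],(0,0,255))
dr([(-.02,-.02,.05),(-.02,.02,.05)],(0,255,0))
cv2.imwrite("pics/c4.png",o); st()
E
```

```text
11.39 p [0.5288 0.0992 0.016 ] F [-1.   0.4  3.8] gap 0.127 grip 39.3
True 0.9484619704993387
11.93 p [0.5292 0.0993 0.0159] F [-0.7 -1.1  3.8] gap 0.121 grip 39.4
True 0.4660718714019815
12.64 p [0.5286 0.0992 0.0158] F [-0.2 -0.6  0.2] gap 1.0 grip 0.0
14.48 p [ 0.4202 -0.0494  0.249 ] F [-0.   1.1 -0.5] gap 0.998 grip 0.0
```

View pics/c4.png

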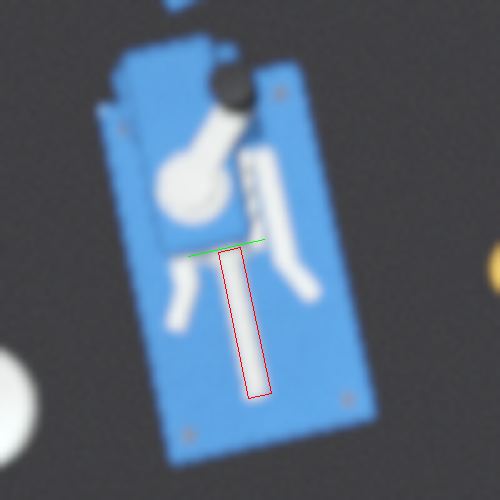

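The stem (crop (230,250) to (259,400)) lies on the axis and its end reads about 1 px short of the home outline. I'll nudge the stem end gently with shut fingers to make sure it's home.

```bash
python3 - <<'E'
from h import *
c,n=np.cos(S0[2]),np.sin(S0[2]); w=S0[2]+np.pi
sx=lambda: (lambda d:round(1000*(c*d[0]+n*d[1]),1))(np.array(get_state()["position"])[:2]-S0[:2])
grab(20)
movep(SP(S0,[-.14,0,.12])[0],down(w)); move_l(SP(S0,[-.14,0,.026])[0],.1)
r=move_l(SP(S0,[-.116,0,.026])[0],.03,until_force=6); print(r,sx())
for _ in range(2):
    r=move_l(SP(S0,[-.085,0,.026])[0],.012,until_force=6); print(r,sx()); st()
move_l(SP(S0,[-.13,0,.026])[0],.08); move_l(SP(S0,[-.13,0,.15])[0],.2); let_go()
movep([.42,-.05,.25],down(w)); st()
f=grab_frame("top"); print(to_px(f,SP(S0,[-.097,0,.036])))
g=f["img"][240:258,:,:].astype(int)
for r in range(240,254): print(r,f["img"][r,226:236].min(1).tolist())
E
```

```text
False -116.3
True -107.4
19.28 p [0.5086 0.0945 0.0252] F [0.3 0.2 1.1] gap -0.002 grip 0.0
True -107.4
19.9 p [0.5085 0.0946 0.0243] F [-0.8 -1.1  0. ] gap 0.003 grip 0.0
22.64 p [ 0.4202 -0.0497  0.2496] F [-0.6 -0.1 -0.5] gap 1.002 grip 0.0
[[231.60296756 246.74163007]]
240 [115, 164, 209, 228, 228, 211, 173, 126, 101, 96]
241 [108, 155, 203, 226, 230, 217, 184, 137, 105, 95]
242 [104, 144, 193, 223, 232, 222, 194, 148, 109, 98]
243 [100, 130, 180, 218, 232, 226, 203, 159, 116, 100]
244 [97, 120, 169, 212, 230, 227, 208, 166, 121, 100]
245 [95, 111, 161, 207, 226, 226, 208, 170, 125, 101]
246 [95, 106, 151, 198, 218, 217, 199, 162, 122, 100]
247 [95, 103, 135, 176, 192, 190, 170, 140, 113, 99]
248 [96, 99, 113, 135, 147, 143, 129, 113, 102, 97]
249 [96, 95, 99, 104, 107, 105, 101, 98, 97, 97]
250 [95, 95, 94, 97, 96, 97, 97, 96, 97, 97]
251 [96, 95, 95, 95, 95, 96, 96, 97, 97, 97]
252 [95, 92, 94, 95, 96, 96, 96, 97, 97, 97]
253 [94, 94, 94, 96, 96, 96, 96, 96, 96, 97]
```

The stem end is solid at the expected home position (contact at −107.4 mm against an expected −108, with no movement on the second push). Next, the crank: grip the knob and turn the first part.

```bash
cat >> h.py <<'E'
A0=-.556; RK=.045; ZK=.176; W=A0+np.pi
def kp(a,C=S0): return np.array([C[0]+RK*np.cos(a),C[1]+RK*np.sin(a),ZK])
def fr(a,N=5):
    F=np.zeros(3)
    for _ in range(N): F+=np.array(get_state()["contact_force"])/N; sleep(.02)
    return round(F[0]*np.cos(a)+F[1]*np.sin(a),1), round(F[0]*np.sin(a)-F[1]*np.cos(a),1), round(F[2],1)
E
python3 - <<'E'
from h import *
g=grab_frame("scene"); np.save("ref_scene.npy",g["img"]); f=grab_frame("top"); np.save("ref_top.npy",f["img"])
for y in(.026,.041): print(y,to_px(g,SP(S0,[0,y,.08])),to_px(f,SP(S0,[0,y,.08])))
p=kp(A0); movep([*p[:2],.25],down(W)); print(move_l(p,.08,until_force=10)); st()
grab(25); st(); print(fr(A0))
for t in np.arange(.2,1.21,.2):
    move_l(kp(A0-t),.06); print(round(t,2),fr(A0-t))
st()
E
```

```text
0.026 [[325.83407587 213.03244347]] [[211.77935007 210.63245852]]
0.041 [[332.70259557 213.54420194]] [[205.89714747 211.96241861]]
False
24.93 p [0.6519 0.095  0.1767] F [-0.1  0.9 -0.6] gap 0.998 grip 0.0
25.52 p [0.652  0.0956 0.1766] F [0.1 2.1 3.3] gap 0.245 grip 25.4
(np.float64(-0.8), np.float64(-2.8), np.float64(3.0))
0.2 (np.float64(-1.9), np.float64(0.1), np.float64(5.5))
0.4 (np.float64(-1.9), np.float64(-0.2), np.float64(6.2))
0.6 (np.float64(-2.4), np.float64(0.1), np.float64(6.2))
0.8 (np.float64(-2.7), np.float64(0.1), np.float64(6.1))
1.0 (np.float64(-3.3), np.float64(0.0), np.float64(6.3))
1.2 (np.float64(-3.8), np.float64(0.2), np.float64(6.6))
27.91 p [0.6051 0.0748 0.1766] F [-0.2  3.5  6.4] gap 0.245 grip 25.8
```

```bash
cat >> h.py <<'E'
def tabscan():
    g=grab_frame("scene"); d=np.abs(g["img"].astype(int)-np.load("ref_scene.npy")).max(2)[200:232,315:345]
    t=[(np.round(x["centre"],1).tolist(),round(x["score"],2)) for x in tip_of("scene","tab_tip") if abs(x["centre"][0]-329)<15 and abs(x["centre"][1]-213)<20]
    ys,xs=np.nonzero(d>40); return g,len(xs),(xs.max()+315 if len(xs) else None),t
E
python3 - <<'E'
from h import *
g,*r=tabscan(); print(r)
for t in np.arange(1.4,2.41,.2):
    move_l(kp(A0-t),.06); print(round(t,2),[float(x) for x in fr(A0-t)],end=" "); g,*r=tabscan(); print(r)
    if r[0]>8: break
f=grab_frame("top")
a=cv2.resize(g["img"][170:250,285:365,::-1].copy(),(400,400),interpolation=2); b=cv2.resize(f["img"][168:248,170:250,::-1].copy(),(400,400),interpolation=2)
cv2.imwrite("pics/c5.png",np.hstack([a,b])); st()
E
```

```text
[0, None, []]
1.4 [-3.3, 0.3, 6.7] [0, None, []]
1.6 [-3.4, -0.5, 6.0] [0, None, []]
1.8 [-3.2, -0.2, 6.0] [0, None, []]
2.0 [-3.0, -0.2, 5.9] [0, None, []]
2.2 [-2.2, 0.3, 6.5] [0, None, []]
2.4 [-1.7, 0.0, 6.3] [0, None, []]
30.96 p [0.5695 0.1098 0.1765] F [1.6 0.9 6.6] gap 0.246 grip 25.8
```

View pics/c5.png

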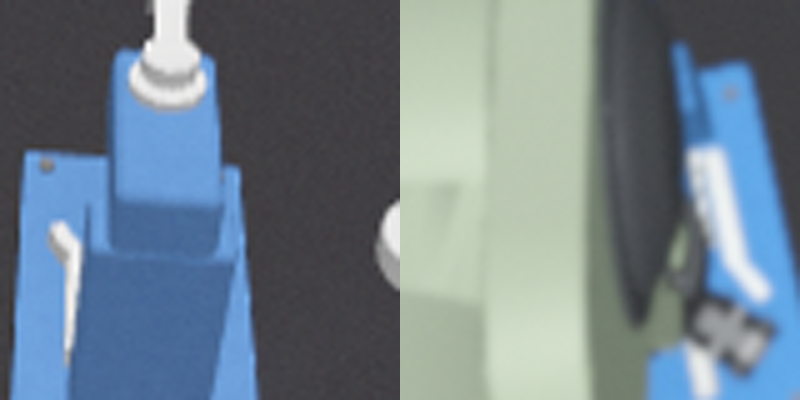

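The gripper and arm hide the tab from the top camera. The column hides it in the scene picture, where the tip would appear at crop ~(240,217), right on the column's edge. So I'll turn in safe amounts, release, clear the view and measure the tab from above.

```bash
cat >> h.py <<'E'
YS=np.arange(.020,.056,.002)
def prof(z=.075):
    f=grab_frame("top"); ref=np.load("ref_top.npy"); out=[]
    X=np.arange(-.006,.0061,.002)
    P=np.array([(x,y,z) for y in YS for x in X]); uv=to_px(f,SP(S0,P)).astype(np.float32)
    m=[cv2.remap(im,uv[:,:1],uv[:,1:],cv2.INTER_LINEAR).reshape(len(YS),len(X),3).astype(float).mean(1) for im in(f["img"],ref)]
    return f,np.round((m[0]-m[1])).astype(int)
def turn(t0,t1,uf=14):
    n=max(1,int(np.ceil((t1-t0)/.3)))
    for t in np.linspace(t0,t1,n+1)[1:]:
        if move_l(kp(A0-t),.07,until_force=uf): st(); print("force stop",t); return t
    return t1
def look(name=None):
    let_go(); p=np.array(get_state()["position"]); move_l([p[0],p[1],.235],.2)
    movep([.42,-.05,.25],down(W)); f,d=prof()
    print("R-diff along y(mm):",dict(zip((YS*1000).astype(int).tolist(),d[:,0].tolist())))
    if name: crop(f,180,168,70,70,6,name)
    st()
def regrip(t):
    p=kp(A0-t); movep([*p[:2],.235],down(W)); move_l(p,.1,until_force=12); grab(25); st()
E
python3 - <<'E'
from h import *
turn(2.4,2.9); st(); look("c6")
E
```

```text
31.57 p [0.5703 0.1315 0.1765] F [ 0.8 -1.4  9. ] gap 0.245 grip 26.0
R-diff along y(mm): {20: 41, 22: 56, 23: 69, 25: 71, 27: 57, 29: 36, 31: 13, 33: 4, 35: 1, 37: 0, 39: 0, 41: 0, 43: 0, 45: 0, 47: 0, 49: 0, 51: 0, 53: 1}
33.65 p [ 0.4209 -0.0496  0.2499] F [0.7 0.2 0.4] gap 1.002 grip 0.0
```

View pics/c6.png

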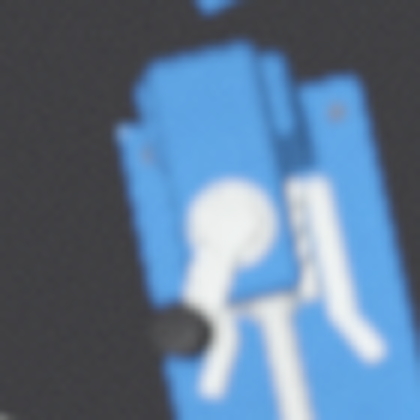

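The crop shows the knob at (180,330) and no tab on the deck left of the head at (156–190,258). The small difference there comes from the crank arm. So the tab is out by 4 mm at most and 1.1 rad more is safe. At that angle parallax leaves the tab's mouth-side half in view.

```bash
sed -i 's/X=np.arange(-.006,.0061,.002)/X=np.arange(-.007,.0011,.002)/' h.py; python3 - <<'E'
from h import *
regrip(2.9); t=turn(2.9,4.0); g,*r=tabscan(); print(r); st(); look("c7")
E
```

```text
35.93 p [0.5703 0.1323 0.1764] F [-2.6 -0.9  3.7] gap 0.248 grip 25.0
[6, np.int64(332), []]
37.33 p [0.6066 0.1637 0.1764] F [-1.9  0.6  4.3] gap 0.247 grip 25.1
R-diff along y(mm): {20: 0, 22: -1, 23: 1, 25: 10, 27: 39, 29: 80, 31: 113, 33: 128, 35: 131, 37: 122, 39: 98, 41: 61, 43: 24, 45: 5, 47: 1, 49: 2, 51: 1, 53: 0}
39.56 p [ 0.421  -0.0496  0.2499] F [1.2 0.7 0.5] gap 1.001 grip 0.0
```

View pics/c7.png

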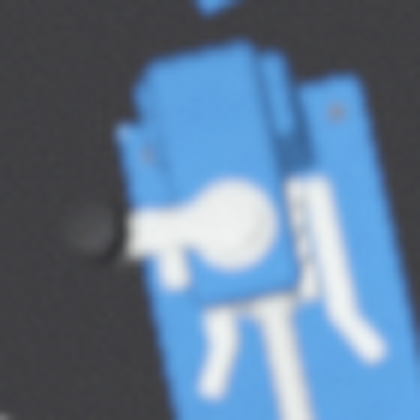

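The tab is now out: it shows below-left of the crank arm at crop (175,270), its tip edge at y≈41 mm, so about fully out. To tell full from nearly full, I'll regrip and make tiny turns while watching the sub-pixel tip signal in the scene picture, and stop when it stops growing.

```bash
cat >> h.py <<'E'
def sig(n=4):
    ref=np.load("ref_scene.npy").astype(float); a=sum(grab_frame("scene")["img"].astype(float) for _ in range(n))/n
    d=(a-ref)[205:228,326:340].mean(2); return round(d[d>8].sum()), d.max(0).round().astype(int).tolist()
E
python3 - <<'E'
from h import *
print(sig())
regrip(4.0); s0=sig()[0]; print(s0)
for t in(4.06,):
    move_l(kp(A0-t),.03,until_force=14); print(t,sig(),[float(x) for x in fr(A0-t,3)])
p=np.array(get_state()["position"])-[*S0[:2],0]; print(-.556-np.arctan2(p[1],p[0])); st()
E
```

```text
(376, [2, 2, 2, 2, 1, 23, 65, 8, 2, 2, 5, 3, 4, 7])
42.19 p [0.6064 0.1636 0.1764] F [-0.5  1.8  1.6] gap 0.246 grip 25.3
369
4.06 (431, [2, 2, 2, 2, 2, 24, 73, 9, 4, 3, 4, 4, 4, 7]) [2.1, -4.3, 6.1]
-2.2427761322350017
42.89 p [0.6079 0.1638 0.1763] F [-4.6  2.4  6.9] gap 0.247 grip 25.6
```

The signal still grows (369→431), so the tab isn't full yet. Continuing in small steps.

```bash
python3 - <<'E'
from h import *
last=431
for t in(4.12,4.18,4.24,4.30):
    move_l(kp(A0-t),.03,until_force=14); s,m=sig()
    p=np.array(get_state()["position"])-[*S0[:2],0]; print(t,round(2*np.pi-.556-np.arctan2(p[1],p[0]),3),s,m[4:9],[float(x) for x in fr(A0-t,2)])
    if s-last<25: break
    last=s
st()
E
```

```text
4.12 4.095 544 [1, 24, 77, 26, 6] [2.3, -4.6, 6.3]
4.18 4.153 564 [1, 24, 77, 30, 6] [2.0, -4.6, 6.5]
43.86 p [0.613  0.1641 0.1763] F [-4.5  2.2  6.7] gap 0.246 grip 25.7
```

```bash
python3 - <<'E'
from h import *
t=4.23
move_l(kp(A0-t),.03,until_force=14); print(sig(6))
p=np.array(get_state()["position"])-[*S0[:2],0]; print(round(2*np.pi-.556-np.arctan2(p[1],p[0]),3))
look(); print(sig(4))
E
```

```text
(562, [2, 3, 2, 2, 1, 24, 77, 30, 4, 4, 5, 5, 2, 7])
4.196
R-diff along y(mm): {20: 1, 22: 0, 23: 1, 25: 10, 27: 39, 29: 80, 31: 113, 33: 130, 35: 134, 37: 129, 39: 113, 41: 80, 43: 41, 45: 13, 47: 2, 49: 0, 51: 0, 53: 0}
46.66 p [ 0.421  -0.0497  0.2499] F [-0.2  0.2 -0.5] gap 1.0 grip 0.0
(558, [2, 2, 2, 2, 1, 24, 77, 30, 6, 5, 5, 4, 3, 6])
```

The signal is flat (564→562→558), so the tab is fully out. The robot has let go and is clear, so I'm handing in.

```bash
python3 -c "
from cell import *
print(sign_off())"
```

```text
the job is handed in; nothing more can be done
None
```

I slid the sensor fully home against the back stop, turned the crank clockwise until the tab stopped coming out (about 0.1 rad past that point at most), then let go, backed the arm clear and handed the job in at about 47 s.

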